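Tip the reject casting into the scrap bin

ROBOT

A 6-joint arm with a two-finger parallel gripper is mounted at the origin on a cart in front of the work surface, level with it; the furniture and walls round the work are solid. World frame = base frame: x ahead of the robot, y to its left, z up, the work surface at z = 0. Lengths are in m, angles in degrees, forces in N, time in s.
With the tool pointing down it reaches from about 0.25 to 0.725 m from the base axis. Payload 9.7 kg.
Tool frame: the origin (TCP) lies midway between the tips of the shut fingers; the grasp point (between the pads) lies 19 mm behind it (grip_point_offset is the distance from the TCP to the grasp point, in m); y points along the fingers, z is the direction in which the jaws open and shut, and the axes are right-handed (so a half turn about y gives the same grasp; the last joint's range is limited). The gripper opens to 85 mm and grips with 20 to 120 N. Pads are 22 mm wide; open, the fingers measure 114 mm over their backs; the gripper's body (76 mm by 85 mm) begins 54 mm behind the grasp point. The pads swing forward as they close: fully open they stand 13 mm farther back than shut.
Start: joints at [-74.198, 4.979, 10.078, 95.1, 0, 90], TCP at [0.15, -0.529, 0.21] pointing down, gripper open.
Joint ranges: [-179.16, 179.16], [-48.56, 103.87], [-65.8, 70.77], [-126.05, 130.52], [-82.76, 87.17], [-180, 180]. Speed limits (degrees/s): [127.2, 127.2, 147.25, 180, 180, 180].

INTERFACE

Orientations are given as [roll, pitch, yaw] about the fixed x, y, z axes, in that order (R = Rz(yaw) Ry(pitch) Rx(roll)).
In Python, from workcell import get_obs, camera, job_done, grip_point_offset gives the robot as it stands.
- The arm moves only by the tool move_arm, never from a script. Its argument "deltas" is a list that holds one entry, the list of rows, each a list of 4 numbers: the shift along the tool's x, y, z in m, then the turn about the tool's y in degrees. A call has 1 to 5 rows; each row is the pose to reach, as a shift and turn from the pose commanded when the call began, along the tool's axes at that moment; what a row does not reach only later rows make up. A row lasts 1/10 s, in which the tool goes at most 50 mm and 8.59 degrees, less where a joint would pass 70% of its speed; a pose out of reach is approached as far as the arm can. A call with a gripper value outside its range is refused whole. "claw" is the finger opening in m, from 0 to 0.0854, set as the call begins (left out, the last holds). The fingers move at their own pace and stop on an object; "newtons" is the grip in N (left out, the last holds). Time passes only in rows, so rows that repeat a pose let the fingers close. It gives the time, the measured TCP pose, the force and the opening at its end, in the units of the state.
- get_obs(): the state, without advancing time (a new reading comes with each control period).
- camera(name): name is "side" or "top"; returns a dict with "color" (384x512x3 uint8, blue, green, red), "range_z" (384x512 float32, m along the optical axis (not along the pixel's ray), 0 where there is no reading), "fx", "fy", "cx", "cy" (pixels), "k1" (the pictures are not rectified: a ray, as slopes to the right and down, at radius r is drawn at 1 + k1 r^2 times it, then the intrinsics apply), "T" (4x4, takes a point from camera to world coordinates). Camera axes: x right, y down, z forward; pixel columns grow to the right and rows downward; lengths in m; the calibration is good to about 2 mm. A picture is of the moment at which its call begins.
- job_done(): hands the job in, once; it reports no verdict.
The state is a dict: "time": time; "q": joint angles; "qd": joint speeds; "joint_efforts": joint torques, N m; "ee_pos": TCP position; "tcp_rot": TCP orientation; "wrist_force": force on the tool from outside, world axes, zero at the start; "torque": the same for the moment, N m; "opening": finger opening in m.
Only numpy, scipy, OpenCV 4.12 (cv2) and the standard library are available. Lean on these libraries where they do the work, as an engineer would, in place of code of your own. Each camera call takes 0.05 s, during which the arm holds its last target. There are 200 camera calls.

TASK

One of the three heavy castings on the raised steel stand is a reject: the rusty brown one with the red paint stripe. Do not lift it: slide it along the stand and tip it over the right-hand edge into the yellow scrap bin, so that it lies wholly in the bin. Leave the two clean grey castings where they are.

Things in the scene. Friction and masses are not known exactly. Their poses are not given: they have to be found in the camera images.
- scrap_mid (a point): the reject: rusty brown iron casting with a red paint stripe across it, 1.6 kg give or take a third; a square base 76 x 76 x 28 mm with a round boss 56 mm across and 20 mm high on top (48 mm in all). It stands flat on the stand, its sides turned up to 7 degrees from the stand's; sliding it takes 5 to 15 N. The point is its centre, 24 mm above its underside; x and y along the sides of the base, z up
- good_a_mid (a point): a good casting: same shape and size as the reject but clean light grey, without a stripe. The three castings stand on the stand in three lanes 100 mm apart along the stand's x (near, middle and far from the robot, in any order), each somewhere along its lane. The point is its centre, 24 mm above its underside; z up
- good_b_mid (a point): the other good casting, just like the first. The point is its centre, 24 mm above its underside; z up
- stand: raised flat steel stand with blue runners, fixed, 300 mm (its x) x 280 mm (its y), its smooth top 125 mm above the table, no rims. Origin at the centre of its underside, x away from the robot, y to the left, z up; turned up to 7 degrees either way. The bin stands along its right (-y) edge, which is 140 mm from the origin; a casting tips when its centre passes that edge
- bin: open yellow sheet-metal scrap bin, fixed, 300 mm (its x) x 150 mm (its y) x 110 mm high, walls and floor 4 mm, its rim 15 mm below the stand's top; parallel to the stand, 6 mm from its right edge, its centre 221 mm from the stand's along the stand's -y. Origin at the centre of its underside, z up
There are look-alikes about, which are no part of the job. Of the things like the part that bears scrap_mid, leave any that is blue; of the rest the larger one is meant.

How it is judged:
By the outcome, as a careful person would: the job done as asked, in the order asked, and still so for the second after the job is handed in, with the robot touching nothing.
It also fails if it takes over 35 s, if anything falls off the work surface, if the arm or the gripper's body presses on something with over 40 N, if the wrist force passes 120 N, or if a joint passes its speed limit or range.

## Working session

There is one attempt and no reset: what is moved stays moved. The work goes in short steps, Python scripts to look and compute and a tool call to move; the robot and the scene stay as the last step left them, time stands still between calls to the robot, and variables do not carry over. Pictures are saved under pics/ and viewed, about 8 in all and at most 12, crops included, and the job is handed in when it is done.

Besides the shell and the picture viewer there is one more tool, called after "Emit:" by a JSON object that holds its "fn" and its "kwargs", one argument or row to a line. move_arm: Moves the arm, as the interface text tells. Its arguments: {"type":"object","properties":{"deltas":{"type":"array"},"claw":{"type":"number"},"newtons":{"type":"number"}},"required":["deltas"]}

```bash
mkdir -p pics; cat > h.py <<'E'
import numpy as np, cv2
from workcell import get_obs, camera
def snap(n,f):
    c=camera(n); cv2.imwrite(f'pics/{f}.png',c['color']); return c
def ray(c,u,v):
    K=np.array([[c['fx'],0,c['cx']],[0,c['fy'],c['cy']],[0,0,1]])
    p=cv2.undistortPoints(np.array([[[u,v]]],float),K,np.array([c['k1'],0,0,0,0.]))[0,0]
    T=np.array(c['T']); return T[:3,3],T[:3,:3]@np.array([p[0],p[1],1])
def onz(c,u,v,z):
    o,d=ray(c,u,v); return o+d*(z-o[2])/d[2]
E
python3 - <<'E'
from h import *
a=snap('top','t1')
b=snap('side','s1')
cv2.imwrite('pics/both1.png',cv2.resize(np.hstack([a['color'],b['color']]),(800,300)))
print(get_obs()); print(a['T'],b['T'],a['fx'],a['k1'])
E
```

```text
{'time': 0.1, 'q': array([-7.42011011e+01,  5.00662063e+00,  1.00397293e+01,  9.51006556e+01,
        3.20681171e-04,  9.00003396e+01]), 'qd': array([-0.05930317, -0.07709305,  0.06427651,  0.02886007,  0.05007733,
       -0.07703978]), 'joint_efforts': array([-1.37121846e-03, -5.21564233e+01,  4.65652764e+01,  1.60610379e-02,
       -7.01715226e-05,  4.25954866e-06]), 'ee_pos': array([ 0.1496813 , -0.52899499,  0.20937332]), 'tcp_rot': array([-9.00675469e+01,  3.20280587e-04, -1.64201441e+02]), 'wrist_force': array([-0.73894818,  0.58224138,  0.31357543]), 'torque': array([-0.02614012,  0.02007364,  0.05793617]), 'opening': 0.08529304694773013}
[[ 0.01346052 -0.99877349  0.04764789  0.50848403]
 [-0.99988881 -0.01313913  0.00705183  0.09513531]
 [-0.00641713 -0.04773751 -0.9988393   1.38952382]
 [ 0.          0.          0.          1.        ]] [[-2.11800205e-01  8.34112358e-01 -5.09310561e-01  1.16519353e+00]
 [ 9.77312986e-01  1.80778466e-01 -1.10356122e-01  2.41673981e-01]
 [ 2.29765143e-05 -5.21129274e-01 -8.53477755e-01  1.11279355e+00]
 [ 0.00000000e+00  0.00000000e+00  0.00000000e+00  1.00000000e+00]] 435.2693461616251 -0.05075742128734807
```

View pics/t1.png

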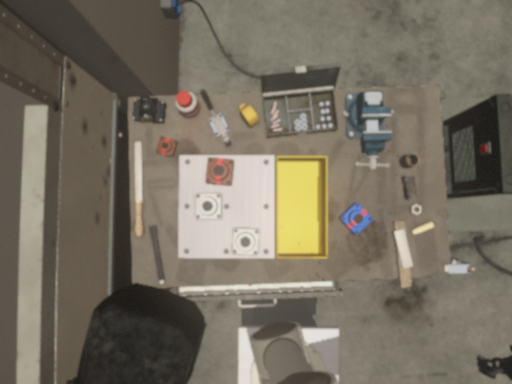

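View pics/s1.png

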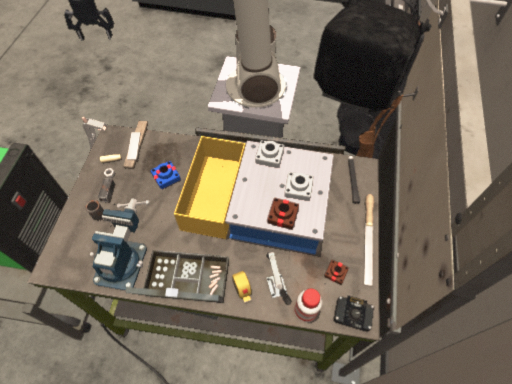

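The top view shows the brown reject in the far lane at about (219,171). The grey castings are at (208,206) and (245,241), the stand's right edge is at column ~275, and the bin is to its right. The small brown look-alike at (167,147) and the blue one at (356,218) lie off the stand.

```bash
python3 - <<'E'
from h import *
a=camera('top'); im=a['color']; hsv=cv2.cvtColor(im,cv2.COLOR_BGR2HSV)
def rect(mask,z,name,x0=0,x1=512,y0=0,y1=384):
    m=np.zeros_like(mask); m[y0:y1,x0:x1]=mask[y0:y1,x0:x1]
    m=cv2.morphologyEx(m,cv2.MORPH_CLOSE,np.ones((5,5)))
    cs,_=cv2.findContours(m,0,2); c=max(cs,key=cv2.contourArea)
    P=np.array([onz(a,*p[0],z)[:2] for p in c],np.float32)
    r=cv2.minAreaRect(P); print(name,np.round(r[0],4),np.round(r[1],4),round(r[2],2),cv2.contourArea(c)); return P
# reject
rj=((hsv[...,0]<14)|(hsv[...,0]>170))&(hsv[...,1]>110)
rect((rj*255).astype(np.uint8),.153,'rej',195,245,150,192)
yl=(hsv[...,0]>20)&(hsv[...,0]<35)&(hsv[...,1]>130)
rect((yl*255).astype(np.uint8),.110,'bin',265,340,145,270)
st=(hsv[...,1]<50)&(hsv[...,2]>130)
rect((st*255).astype(np.uint8),.125,'stand',170,276,148,265)
# range based
ys,xs=np.mgrid[145:270,170:340]
Z=a['range_z']; 
K=np.array([[a['fx'],0,a['cx']],[0,a['fy'],a['cy']],[0,0,1]])
p=cv2.undistortPoints(np.dstack([xs,ys]).reshape(-1,1,2).astype(float),K,np.array([a['k1'],0,0,0,0.]))[:,0]
z=Z[145:270,170:340].ravel(); W=(np.c_[p,np.ones(len(p))]*z[:,None])@a['T'][:3,:3].T+a['T'][:3,3]
H=W[:,2].reshape(xs.shape)
print('stand z',np.median(H[(H>.11)&(H<.14)]))
for lo,hi,n in((.143,.160,'base'),(.165,.19,'boss')):
    m=((H>lo)&(H<hi)).astype(np.uint8); 
    k,l,s,c=cv2.connectedComponentsWithStats(m)
    for i in range(1,k):
        if s[i,4]>60:
            u,v=c[i]; print(n,s[i,4],np.round(c[i]+[170,145],1),onz(a,u+170,v+145,(lo+hi)/2).round(4))
m=((H>.115)).astype(np.uint8)*255; full=np.zeros((384,512),np.uint8); full[145:270,170:340]=m
rect(full,.125,'standH')
big=cv2.resize(im[140:275,160:345],None,fx=4,fy=4,interpolation=cv2.INTER_CUBIC); cv2.imwrite('pics/c1.png',big)
E
```

```text
rej [0.604  0.2167] [0.0201 0.0143] 1.02 31.5
bin [ 0.5318 -0.029 ] [0.297 0.147] 0.65 4904.0
stand [0.5302 0.2039] [0.3375 0.3074] 0.96 11053.5
stand z 0.12520190499381556
base 416 [219.1 171.1] [0.6283 0.2126 0.1515]
base 402 [208.4 205.7] [0.5291 0.2416 0.1515]
base 429 [244.8 240.4] [0.432  0.1364 0.1515]
boss 278 [218.2 169.8] [0.6293 0.2127 0.1775]
boss 280 [206.9 205.3] [0.5296 0.2425 0.1775]
boss 282 [244.7 241.1] [0.4317 0.1356 0.1775]
standH [0.5293 0.1913] [0.3033 0.2925] 0.39 9577.0
```

View pics/c1.png

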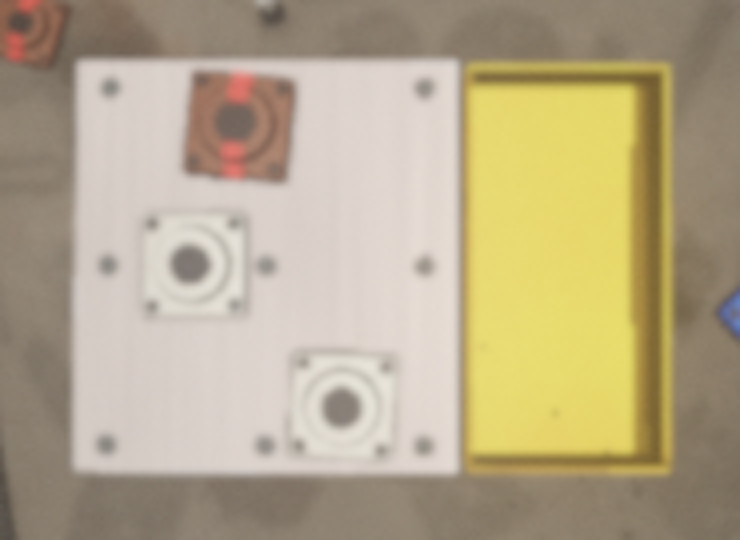

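Stand yaw is about 0.7°, and its edge is at y≈0.052. The reject is at (0.629, 0.213), yaw about -4.5°. I'll push its left face with both fingers part open (a stable two-point push), along its own axis. That also moves it slightly towards the stand's middle.

Emit:
{"fn": "move_arm", "kwargs": {
  "deltas": [
    [[-0.687,-0.04,-0.649,-70],[-0.687,-0.04,-0.649,-70],[-0.687,-0.04,-0.649,-70],[-0.687,-0.04,-0.649,-70],[-0.687,-0.04,-0.649,-70]]
  ],
  "claw": 0.045
}}

```text
time: 0.65
ee_pos: [0.2782, -0.313, 0.2205]
tcp_rot: [-90.0, 0.0, -120.9]
wrist_force: [0.3, 0.4, 0.5]
opening: 0.0451
```

```bash
cat > d.py <<'E'
import sys,numpy as np
from workcell import get_obs
from scipy.spatial.transform import Rotation as R
t=np.array([float(v) for v in sys.argv[1:4]]); yaw=float(sys.argv[4])
o=get_obs(); r=R.from_euler('xyz',o['tcp_rot'],degrees=True)
print(np.round(r.inv().apply(t-o['ee_pos']),4),'turn',round(-((yaw-o['tcp_rot'][2]+180)%360-180),2))
print(o['time'],o['ee_pos'].round(4),o['tcp_rot'].round(2),o['wrist_force'].round(1),round(o['opening'],4),o['q'].round(0))
E
python3 d.py .6345 .2825 .25 -94.5
```

```text
[-6.939e-01 -2.950e-02 -2.000e-04] turn -26.41
0.65 [ 0.2782 -0.313   0.2205] [ -89.99    0.   -120.91] [0.3 0.4 0.5] 0.0451 [-48. -13.  -5.  97.   0.  73.]
```

Emit:
{"fn": "move_arm", "kwargs": {
  "deltas": [
    [[-0.694,-0.03,0,-26.4],[-0.694,-0.03,0,-26.4],[-0.694,-0.03,0,-26.4],[-0.694,-0.03,0,-26.4],[-0.694,-0.03,0,-26.4]]
  ]
}}

```text
time: 1.15
ee_pos: [0.4078, -0.0991, 0.2315]
tcp_rot: [-90.0, -0.0, -94.8]
wrist_force: [0.8, -0.4, 0.7]
opening: 0.0452
```

```bash
python3 d.py .6345 .2825 .25 -94.5
```

```text
[-0.3992 -0.0184  0.1941] turn -0.29
1.15 [ 0.4078 -0.0991  0.2315] [-8.997e+01 -1.000e-02 -9.479e+01] [ 0.8 -0.4  0.7] 0.0452 [-14. -12.  -4.  98.  -0.  81.]
```

Emit:
{"fn": "move_arm", "kwargs": {
  "deltas": [
    [[-0.399,-0.025,0.194,0],[-0.399,-0.025,0.194,0],[-0.399,-0.025,0.194,0],[-0.399,-0.025,0.194,0],[-0.399,-0.025,0.194,0]]
  ]
}}

```text
time: 1.65
ee_pos: [0.5355, 0.1155, 0.2454]
tcp_rot: [-90.0, -0.0, -94.8]
wrist_force: [1.1, -0.8, 0.7]
opening: 0.0449
```

```bash
python3 d.py .6345 .2825 .25 -94.5
```

```text
[-0.1747 -0.0046  0.0847] turn -0.3
1.65 [0.5355 0.1155 0.2454] [-90.   -0.  -94.8] [ 1.1 -0.8  0.7] 0.0449 [ 12.   6.  15.  99.  -0. 107.]
```

Emit:
{"fn": "move_arm", "kwargs": {
  "deltas": [
    [[-0.177,-0.004,0.085,0],[-0.177,-0.004,0.085,0],[-0.177,-0.004,0.085,0],[-0.177,-0.004,0.085,0],[-0.177,-0.004,0.085,0]]
  ]
}}

```text
time: 2.15
ee_pos: [0.6365, 0.2875, 0.2427]
tcp_rot: [-90.4, -0.1, -94.6]
wrist_force: [0.3, -0.1, -1.4]
opening: 0.0453
```

```bash
python3 d.py .6345 .2825 .133 -94.5; python3 - <<'E'
from h import *
a=snap('top','t2'); b=snap('side','s2')
A=cv2.resize(a['color'][140:275,160:345],None,fx=4,fy=4); B=cv2.resize(b['color'][100:270,170:370],None,fx=3,fy=3)
cv2.imwrite('pics/c2.png',B)
E
```

```text
[ 0.0049  0.1098 -0.0009] turn -0.12
2.15 [0.6365 0.2875 0.2427] [-90.35  -0.15 -94.62] [ 0.3 -0.1 -1.4] 0.0453 [ 24.  30.  45. 105.   0. 119.]
```

View pics/c2.png

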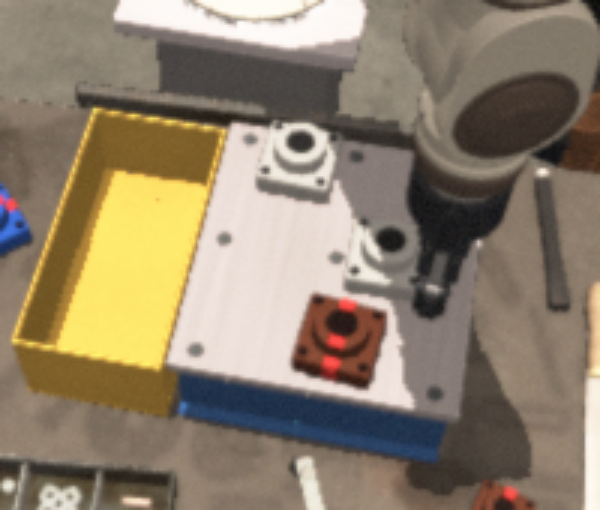

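The gripper hangs at about (430,290), on the left side of the reject (340,340), and clear of the grey castings. I'll lower it now.

Emit:
{"fn": "move_arm", "kwargs": {
  "deltas": [
    [[0.003,0.04,0,0],[0.003,0.07,0,0],[0.003,0.09,0,0],[0.003,0.103,0,0],[0.003,0.103,0,0]]
  ]
}}

```text
time: 2.75
ee_pos: [0.6329, 0.2778, 0.1458]
tcp_rot: [-90.1, -0.1, -94.9]
wrist_force: [-0.2, 0.4, 0.1]
opening: 0.0449
```

```bash
python3 d.py .6345 .2825 .133 -94.5
```

```text
[-0.0048  0.0128  0.0012] turn -0.4
2.75 [0.6329 0.2778 0.1458] [-9.008e+01 -5.000e-02 -9.490e+01] [-0.2  0.4  0.1] 0.0449 [ 24.  25.  27.  92.  -0. 119.]
```

Emit:
{"fn": "move_arm", "kwargs": {
  "deltas": [
    [[0,0.011,0,0],[0,0.012,0,0],[0.006,0.012,0,0],[0.012,0.012,0,0],[0.018,0.012,0,0]]
  ]
}}

```text
time: 3.25
ee_pos: [0.6329, 0.2611, 0.135]
tcp_rot: [-90.0, 0.0, -94.8]
wrist_force: [-0.1, -0.5, 0.2]
opening: 0.045
```

Emit:
{"fn": "move_arm", "kwargs": {
  "deltas": [
    [[0.006,0,0,0],[0.012,0,0,0],[0.018,0,0,0],[0.024,0,0,0],[0.03,0,0,0]]
  ]
}}

```text
time: 3.75
ee_pos: [0.6305, 0.2323, 0.1346]
tcp_rot: [-90.0, 0.1, -94.8]
wrist_force: [1.2, 7.1, -0.4]
opening: 0.0451
```

```bash
python3 d.py .6185 .103 .133 -94.9; python3 - <<'E'
from h import *
b=snap('side','s3')
cv2.imwrite('pics/c3.png',cv2.resize(b['color'][100:270,170:370],None,fx=3,fy=3))
E
```

```text
[ 0.1298  0.0014 -0.0012] turn 0.11
3.75 [0.6305 0.2323 0.1346] [-89.96   0.12 -94.79] [ 1.2  7.1 -0.4] 0.0451 [ 20.  21.  21.  90.   0. 115.]
```

View pics/c3.png

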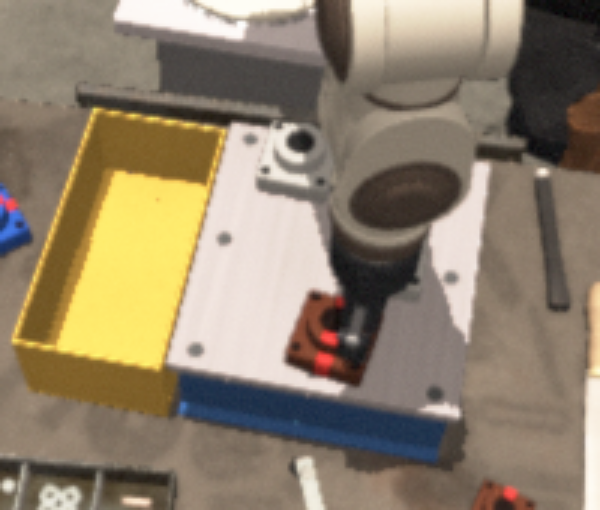

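The push is working at 7 N. The reject (330,340) is still square to the fingers. I'll continue.

Emit:
{"fn": "move_arm", "kwargs": {
  "deltas": [
    [[0.01,0,0,0],[0.02,0,0,0],[0.03,0,0,0],[0.04,0,0,0],[0.05,0,0,0]]
  ]
}}

```text
time: 4.3
ee_pos: [0.626, 0.1826, 0.1346]
tcp_rot: [-90.0, 0.1, -94.8]
wrist_force: [0.8, 6.8, 0.1]
opening: 0.0449
```

Emit:
{"fn": "move_arm", "kwargs": {
  "deltas": [
    [[0.01,0,0,0],[0.02,0,0,0],[0.03,0,0,0],[0.04,0,0,0],[0.05,0,0,0]]
  ]
}}

```text
time: 4.8
ee_pos: [0.6217, 0.1328, 0.1346]
tcp_rot: [-90.0, 0.1, -94.8]
wrist_force: [0.1, 7.1, 0.1]
opening: 0.0452
```

```bash
python3 d.py .6185 .103 .133 -94.9; python3 - <<'E'
from h import *
b=snap('side','s4')
cv2.imwrite('pics/c4.png',cv2.resize(b['color'][100:270,170:370],None,fx=3,fy=3))
E
```

```text
[ 0.03    0.0015 -0.0007] turn 0.13
4.8 [0.6217 0.1328 0.1346] [-89.99   0.12 -94.77] [0.1 7.1 0.1] 0.0452 [ 12.  16.  14.  88.   0. 107.]
```

View pics/c4.png

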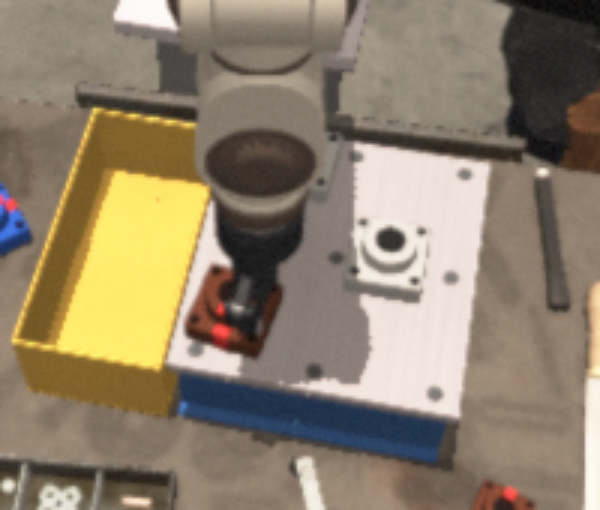

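The reject is now near the edge at (235,310), well inside the bin's span, and still straight. I'll push it over.

Emit:
{"fn": "move_arm", "kwargs": {
  "deltas": [
    [[0.01,0,0,0],[0.02,0,0,0],[0.03,0,0,0],[0.04,0,0,0],[0.05,0,0,0]]
  ]
}}

```text
time: 5.35
ee_pos: [0.6182, 0.0837, 0.1359]
tcp_rot: [-89.9, 0.2, -94.8]
wrist_force: [0.3, 8.9, 15.6]
opening: 0.0452
```

```bash
python3 d.py .6185 .05 .133 -94.9; python3 - <<'E'
from h import *
b=snap('side','s5')
cv2.imwrite('pics/c5.png',cv2.resize(b['color'][100:270,170:370],None,fx=3,fy=3))
E
```

```text
[0.0335 0.0028 0.0031] turn 0.14
5.35 [0.6182 0.0837 0.1359] [-89.87   0.19 -94.76] [ 0.3  8.9 15.6] 0.0452 [  8.  14.  12.  88.   0. 102.]
```

View pics/c5.png

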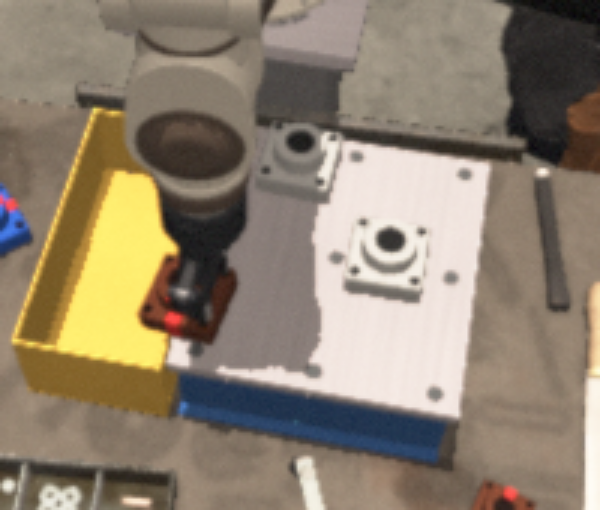

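The reject overhangs the edge and its back end is starting to lift against the fingers (16 N upward). I'll rise gently while pushing so it can tip.

Emit:
{"fn": "move_arm", "kwargs": {
  "deltas": [
    [[0.01,-0.006,0,0],[0.02,-0.012,0,0],[0.03,-0.018,0,0],[0.035,-0.022,0,0],[0.035,-0.022,0,0]]
  ]
}}

```text
time: 5.9
ee_pos: [0.6148, 0.0465, 0.1571]
tcp_rot: [-90.0, 0.0, -94.9]
wrist_force: [-0.8, 0.0, 0.9]
opening: 0.0452
```

```bash
python3 d.py .6185 .05 .133 -94.9; python3 - <<'E'
from h import *
b=snap('side','s6')
cv2.imwrite('pics/c6.png',cv2.resize(b['color'][100:270,170:370],None,fx=3,fy=3))
E
```

```text
[-0.0038  0.0241  0.0034] turn 0.01
5.9 [0.6148 0.0465 0.1571] [-89.96   0.   -94.89] [-0.8  0.   0.9] 0.0452 [ 4. 13. 14. 90. -0. 99.]
```

View pics/c6.png

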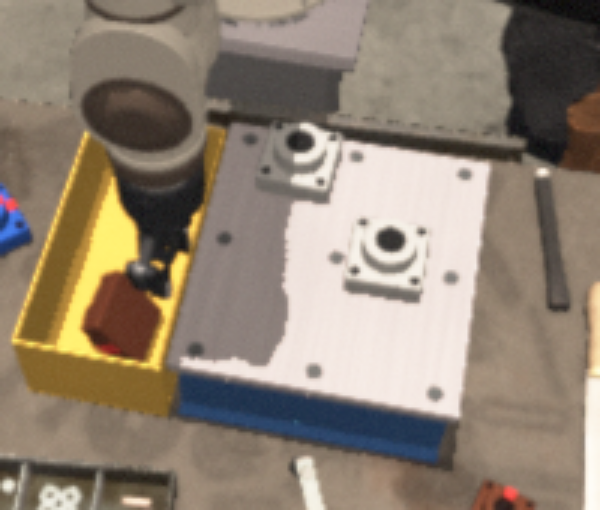

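The reject has dropped into the bin (125,315) and the wrist force is about zero. I'll withdraw up and back towards the base and check.

Emit:
{"fn": "move_arm", "kwargs": {
  "deltas": [
    [[0,-0.03,0,0],[0,-0.07,0,0],[0,-0.11,0,0],[0,-0.13,-0.04,0],[0,-0.13,-0.08,0]]
  ]
}}

```text
time: 6.45
ee_pos: [0.5356, 0.0546, 0.2881]
tcp_rot: [-89.9, 0.0, -94.8]
wrist_force: [-0.3, 0.2, 1.1]
opening: 0.0452
```

Emit:
{"fn": "move_arm", "kwargs": {
  "deltas": [
    [[0,0,-0.05,0],[0,0,-0.1,0],[0,0,-0.15,0],[0,0,-0.2,0],[0,0,-0.2,0]]
  ]
}}

```text
time: 6.95
ee_pos: [0.3313, 0.0712, 0.2881]
tcp_rot: [-89.8, 0.1, -94.7]
wrist_force: [0.4, -0.3, -0.1]
opening: 0.0449
```

```bash
python3 d.py .6185 .05 .133 -94.9; python3 - <<'E'
from h import *
a=snap('top','t7'); b=snap('side','s7')
A=cv2.resize(a['color'][140:275,160:345],(400,292)); B=cv2.resize(b['color'][100:270,170:370],(400,340))
c=np.zeros((340,800,3),np.uint8); c[:292,:400]=A; c[:,400:]=B
cv2.imwrite('pics/c7.png',c)
# heights in bin and castings
def cloud(a):
    ys,xs=np.mgrid[0:384,0:512]; K=np.array([[a['fx'],0,a['cx']],[0,a['fy'],a['cy']],[0,0,1]])
    p=cv2.undistortPoints(np.dstack([xs,ys]).reshape(-1,1,2).astype(float),K,np.array([a['k1'],0,0,0,0.]))[:,0]
    return ((np.c_[p,np.ones(len(p))]*a['range_z'].reshape(-1,1))@a['T'][:3,:3].T+a['T'][:3,3]).reshape(384,512,3)
for n,c in(('top',a),('side',b)):
    W=cloud(c); hsv=cv2.cvtColor(c['color'],cv2.COLOR_BGR2HSV)
    m=((hsv[...,0]<14)|(hsv[...,0]>170))&(hsv[...,1]>90)&(W[...,0]>.4)&(W[...,0]<.67)&(W[...,1]<.035)&(W[...,1]>-.09)
    P=W[m]; print(n,len(P),P.min(0).round(3),P.max(0).round(3))
W=cloud(a); m=((W[...,2]>.165)&(W[...,2]<.19)).astype(np.uint8); m[:145]=0;m[270:]=0
k,l,s,c=cv2.connectedComponentsWithStats(m)
for i in range(1,k):
    if s[i,4]>100: print(s[i,4],onz(a,*c[i],.1775).round(4))
E
```

```text
[-0.0024  0.1561  0.2875] turn 0.16
6.95 [0.3313 0.0712 0.2881] [-8.982e+01  8.000e-02 -9.474e+01] [ 0.4 -0.3 -0.1] 0.0449 [ 12. -21.  -4. 107.   0. 107.]
top 475 [ 0.565 -0.09   0.044] [ 0.63  -0.021  0.06 ]
side 522 [ 0.565 -0.09   0.022] [ 0.641 -0.019  0.057]
375 [0.5057 0.5497 0.1775]
596 [ 0.6472 -0.5992  0.1775]
280 [0.5295 0.2425 0.1775]
280 [0.4315 0.1358 0.1775]
```

View pics/c7.png

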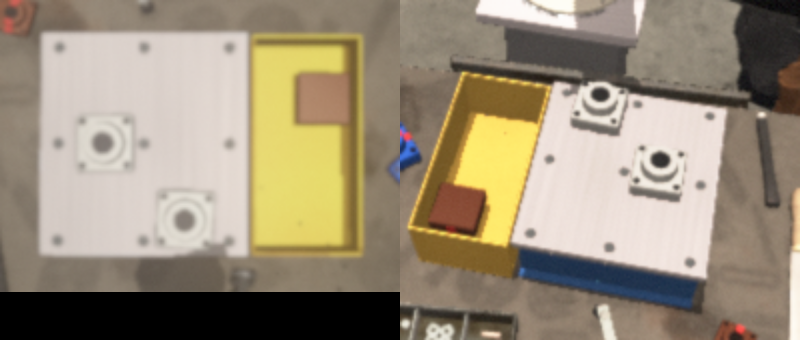

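The reject lies upside down, flat on the bin floor. Its top is at z≈0.055, below the 0.11 rim. The grey castings' bosses measure within 0.3 mm of where they were, and the gripper is clear.

```bash
python3 -c "
from workcell import job_done
print(job_done())"
```

```text
the job is handed in; nothing more can be done
None
```

The brown striped reject is in the yellow scrap bin, and I handed the job in at about 7 s. I slid it along the stand with two part-open fingers (about 7 N), tipped it over the right-hand edge and never gripped or lifted it. As it started to tip, its rear pressed up on the fingers with about 16 N. I raised the fingers while pushing and it dropped in.

- **Reject:** it lies upside down and flat on the bin floor. Its highest point is about 0.06 m, below the bin's 0.11 m rim, and both camera views agree that it is wholly inside.
- **Grey castings:** both measured within 0.3 mm of where they started.
- **Robot:** the gripper is withdrawn and touching nothing, with the wrist force near zero.

No check failed or disagreed. `job_done()` gave no verdict, so the result is not confirmed beyond these checks.

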